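Restart the tray wrapper from its panel and pendant

ROBOT

A 6-joint arm with a two-finger parallel gripper is mounted at the origin on the work surface. World frame = base frame: x ahead of the robot, y to its left, z up, the work surface at z = 0. Lengths are in m, angles in degrees, forces in N, time in s.
With the tool pointing down it reaches from about 0.375 to 0.75 m from the base axis. Payload 9 kg.
Tool frame: the origin (TCP) lies where the fingers leave the gripper's body, on its centre line; the fingertips stand 73 mm ahead of it and the grasp point (between the pads) lies 54 mm ahead of it (robot.tip_reach is the distance from the TCP to the fingertips, in m); z points along the fingers, y is the direction in which the jaws open and shut (so a half turn about z gives the same grasp; the last joint's range is limited). The gripper opens to 85 mm and grips with 20 to 120 N. Pads are 22 mm wide; open, the fingers measure 114 mm over their backs; the gripper's body (76 mm by 85 mm) begins 54 mm behind the grasp point. The pads swing forward as they close: fully open they stand 13 mm farther back than shut.
Start: joints at [-12.473, 5.964, 5.575, 89.605, 0, 77.527], TCP at [0.6, 0, 0.304] pointing down, gripper open.
Joint ranges: [-171.21, 171.21], [-48.23, 106.86], [-62.78, 66.21], [-105.2, 120.99], [-86.42, 89.51], [-180, 180]. Speed limits (degrees/s): [127.2, 127.2, 147.25, 180, 180, 180].

INTERFACE

Orientations are given as [roll, pitch, yaw] about the fixed x, y, z axes, in that order (R = Rz(yaw) Ry(pitch) Rx(roll)).
In Python, from plant import robot gives the robot as it stands. Calls block until the motion is done:
- robot.move_pose(position, orientation): joint-space move of the TCP to a pose.
- robot.line_to(position, vel=0.15, rotation=None, guard=None): straight line of the TCP; rotation=None keeps the orientation; vel is the mean speed in m/s. With guard (N) it stops when the force on the tool has changed by that much, and returns True; else False.
- robot.goto_joints(angles): joint-space move.
- robot.set_gripper(opening): finger opening in m; the grip force is fixed at half the most; returns when the fingers have stopped.
- robot.pause(seconds).
- robot.ik(position, orientation): joint angles nearest the present ones, or None.
- robot.observe(): the state.
- robot.grab_frame(name): name is "scene" or "side" or "wrist"; returns the picture (384x512x3 uint8, blue, green, red); there is no depth.
- robot.get_calibration(name): a dict with "vertical_fov" (degrees; the focal length in pixels is half the picture's height over the tangent of half this angle, whatever the lens; pixels are square), "cx", "cy" (the principal point, pixels), "rvec" (rotation vector, rad) and "tvec" (3), from world to camera coordinates, as OpenCV has them. Camera axes: x right, y down, z forward; pixel columns grow to the right and rows downward; lengths in m; the calibration is good to about 2 mm. A picture is of the moment at which its call begins: read the wrist's pose just before it. get_calibration takes no time and is no camera call; for the wrist camera it gives the pose at the moment of the call.
A pose or a line that the arm cannot do raises robot.IKError and nothing moves.
- robot.job_done(): hands the job in, once; it reports no verdict.
The state is a dict: "time": time; "q": joint angles; "qvel": joint speeds; "joint_torque": joint torques, N m; "tool_pos": TCP position; "tcp_rot": TCP orientation; "ft_force": force on the tool from outside, world axes, zero at the start; "torque": the same for the moment, N m; "gripper_width": finger opening in m.
Only numpy, scipy, OpenCV 4.12 (cv2) and the standard library are available. Lean on these libraries where they do the work, as an engineer would, in place of code of your own. Each camera call takes 0.05 s, during which the arm holds its last target.

TASK

Restart the tray wrapper with your fingertips: first push the square teal film-clamp latch fully down, then press the black power rocker over fully at its white-barred end, and last press the green start button on the grey pendant fully down and let it spring back. Leave the pendant lying where it is, press none of the other buttons, and do not move the things standing around.

Things in the scene. Friction and masses are not known exactly. Their poses are not given: they have to be found in the camera images.
- latch (a joint): push of the film-clamp latch, m: 0 to 0.003 at the start (standing up), 0.012 fully down. It slides straight down against about 3 N of friction, has no spring and stays where it is left
- latch_top (a point): centre of the top face of the film-clamp latch: a square teal paddle, 42 x 42 mm, with a short white bar on top, in a 60 x 60 mm, 12 mm high aluminium collar on the navy panel. The point moves with the paddle. It stands 26 mm above the panel when fully up and 14 mm (2 mm proud of the collar) when fully down
- rocker (a joint): turn of the power rocker, rad: 0 to 0.05 at the start (off), 0.32 fully on. 0.05 N m of friction (2 to 3 N at its end), no spring, stays where left. A black V-shaped paddle, 32 mm wide and 60 mm long (two 30 mm halves), on a round grey bezel 74 mm across, 12 mm high. A white bar lies across the outer end of the ON half
- rocker_on (a point): point on top of the rocker's ON half (the one with the white bar), 20 mm out from the pivot line; moves with the rocker; its y axis runs outward from pivot to ON end. Off, the ON half slopes up at 0.32 rad and this point is about 24 mm above the panel's top; fully on, the ON half lies level, 18 mm above the panel's top, and the other half slopes up
- start (a joint): push of the green start button, m: 0 free, 0.006 fully down; springs back; about 1.5 N to begin and 5 N to the bottom
- start_top (a point): centre of the top of the green start button, round, 28 mm across, its top 52 mm above the table when free (22 mm above the pendant's top face), travel 6 mm straight down; in a black collar 44 mm across
- pendant: grey hand pendant, loose, 150 x 72 x 30 mm, about 0.5 kg, lying flat on the table to the left or right of the panel; origin at the centre of its underside; x runs along its length, the green start button is 42 mm from its middle towards +x, a small grey button (18 mm) is 6 mm from its middle towards -x, a dark display beyond that
- panel: navy control panel of the tray wrapper, fixed, 200 (x) x 290 (y) x 50 mm; origin at the centre of its underside, its top 50 mm above the table. On top, six controls in two rows (85 mm apart in x) of three (85 mm apart in y), in any arrangement: latch, rocker, red, blue, yellow and white buttons
- stop_top (a point): centre of the top of the red stop button, 40 mm across, in a yellow collar 56 mm across, 22 mm above the panel: to be left alone
- stop (a joint): push of the red stop button, m: 0 free, 0.006 down
- blue_top (a point): centre of the top of the blue button, 30 mm across, in a steel collar 46 mm across, 22 mm above the panel: to be left alone
- blue (a joint): push of the blue button, m: 0 free, 0.006 down
- yellow_top (a point): centre of the top of the yellow button, 30 mm across, in a steel collar 46 mm across, 22 mm above the panel: to be left alone
- yellow (a joint): push of the yellow button, m: 0 free, 0.006 down
- white_top (a point): centre of the top of the white button, 30 mm across, in a steel collar 46 mm across, 22 mm above the panel: to be left alone
- white (a joint): push of the white button, m: 0 free, 0.006 down
- grey (a joint): push of the small grey button on the pendant, m: 0 free, 0.005 down; to be left alone
- tray: loose packed food tray, black with clear film, 150 x 100 x 26 mm, on the side of the panel opposite the pendant; origin under its centre
- tape_brown: loose roll of brown tape lying flat, 100 mm across, 48 mm high; origin under its centre
- tape_white: loose roll of white tape lying flat, 90 mm across, 24 mm high, in front of the panel; origin under its centre
- sanitiser: loose clear bottle with blue cap, 60 mm across, 110 mm high, at the left; origin under its centre
- label_box: loose cardboard box, 130 x 70 x 60 mm, at the right; origin under its centre
- scraper: loose scraper lying flat, orange handle and steel blade, 140 mm long, 16 mm high, left front; origin about its middle, on the table
- parts_cup: loose steel cup, 70 mm across, 70 mm high, right rear; origin under its centre
There are look-alikes about, which are no part of the job. What is shaped like the pendant but purple or red is not meant.

How it is judged:
By the outcome, as a careful person would: the job done as asked, in the order asked, and still so for the second after the job is handed in, with the robot touching nothing.
It also fails if it takes over 42 s, if anything falls off the work surface, if the arm or the gripper's body presses on something with over 40 N, if the wrist force passes 120 N, or if a joint passes its speed limit or range.

## Working session

There is one attempt and no reset: what is moved stays moved. The work goes in short steps, each a Python script; the robot and the scene stay as the last script left them, time stands still between calls to the robot, and variables do not carry over. Pictures are saved under pics/ and viewed, and the job is handed in when it is done.

```bash
ls; mkdir -p pics; python3 - <<'E'
from plant import robot
import cv2
for n in("scene","side","wrist"):
    c=robot.get_calibration(n); print(n,c)
    cv2.imwrite(f"pics/{n}0.png",robot.grab_frame(n))
print(robot.observe())
E
```

```text
pics
scene {'vertical_fov': 47.26717188307632, 'cx': 264.62914651972994, 'cy': 197.2667601205413, 'rvec': array([ 2.37487982,  1.15079497, -0.30738484]), 'tvec': array([-0.31379734, -0.29933638,  1.42885406])}
side {'vertical_fov': 48.10345605491925, 'cx': 253.21506999386565, 'cy': 190.44658903800268, 'rvec': array([ 2.22477531, -0.08636339,  0.04593916]), 'tvec': array([-0.53016966,  0.08261342,  1.27159075])}
wrist {'vertical_fov': 61.716406282124666, 'cx': 258.18522535201373, 'cy': 188.01926571491728, 'rvec': array([-2.83533143e+00, -3.08047895e-03,  2.05273445e-03]), 'tvec': array([-0.59974206, -0.03993986,  0.37956682])}
{'time': 0.15, 'q': array([-1.24726537e+01,  5.99307987e+00,  5.53824827e+00,  8.96039006e+01,
       -3.48746681e-04,  7.75279120e+01]), 'qvel': array([ 0.06498391, -0.08207398,  0.19391689,  0.05418479,  0.04661505,
        0.05943069]), 'joint_torque': array([ 3.56894714e-03, -5.57353413e+01,  5.04006886e+01,  1.24952567e-02,
       -2.60494489e-04,  1.42527287e-05]), 'tool_pos': array([5.99828365e-01, 5.27369323e-05, 3.03286355e-01]), 'tcp_rot': array([-1.79942579e+02, -1.23435107e-02,  8.99994283e+01]), 'ft_force': array([ 0.63930594, -0.27227937, -0.35163486]), 'torque': array([ 0.02554201, -0.02135728, -0.03965886]), 'gripper_width': 0.08555691717034054}
```

View pics/scene0.png

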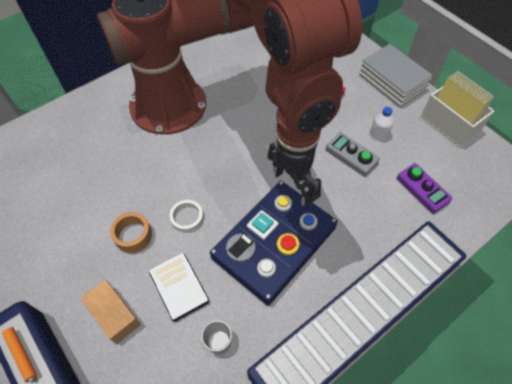

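View pics/side0.png

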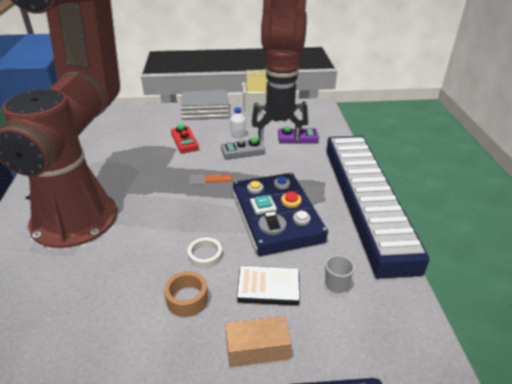

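View pics/wrist0.png

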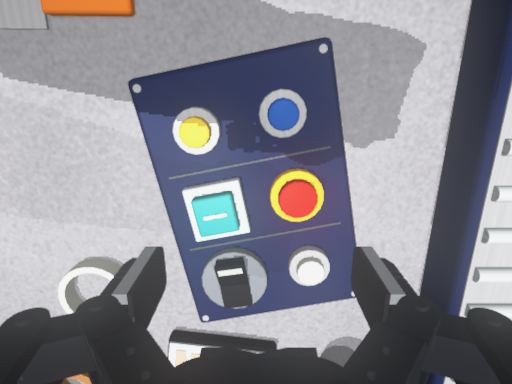

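The wrist view (image x ≈ world x, up ≈ +y) shows six controls: yellow (195,132), blue (283,113), teal latch (216,214), red (297,197), rocker (234,282) with its white bar at (230,271), and white (310,267).

There are three pendant-shaped things in the scene view: grey (352,153), purple (424,187) and a red one, mostly hidden, near (343,92), which the side view shows at (184,137). The grey one with the green button fits. Next I'll measure and enlarge.

```bash
cat > h.py <<'E'
import numpy as np,cv2
def K(c,h=384):
    f=h/2/np.tan(np.radians(c["vertical_fov"]/2)); return np.array([[f,0,c["cx"]],[0,f,c["cy"]],[0,0,1]])
def ray(c,uv,z):
    R=cv2.Rodrigues(np.array(c["rvec"]))[0]; C=-R.T@np.array(c["tvec"])
    d=R.T@np.linalg.inv(K(c))@np.array([uv[0],uv[1],1.]); return C+d*(z-C[2])/d[2]
def proj(c,P): return cv2.projectPoints(np.array([P],float),np.array(c["rvec"]),np.array(c["tvec"]),K(c),None)[0].ravel()
def blobs(img,lo,hi,amin=30):
    m=cv2.inRange(cv2.cvtColor(img,cv2.COLOR_BGR2HSV),np.array(lo),np.array(hi))
    n,l,s,c=cv2.connectedComponentsWithStats(m); return [(c[i].round(1),s[i].tolist(),l==i) for i in range(1,n) if s[i][4]>=amin]
E
python3 - <<'E'
from plant import robot
from h import *
w=cv2.imread("pics/wrist0.png");c=robot.get_calibration("wrist")
print("tip",robot.tip_reach)
for nm,lo,hi,z in [("teal",(80,80,120),(98,255,255),.0745),("red",(0,180,120),(6,255,255),.072),("blue",(105,180,100),(120,255,255),.072),("yel",(22,150,120),(32,255,255),.072)]:
    for b in blobs(w,lo,hi,300):
        print(nm,b[0],b[1],ray(c,b[0],z).round(4))
cr=w[240:325,185:285];cv2.imwrite("pics/rk.png",cv2.resize(cr,None,fx=6,fy=6,interpolation=cv2.INTER_CUBIC))
for n,(x,y) in {"scene":(352,153),"side":(243,148)}.items():
    i=cv2.imread(f"pics/{n}0.png");c2=robot.get_calibration(n)
    cv2.imwrite(f"pics/p_{n}.png",cv2.resize(i[y-30:y+30,x-40:x+40],None,fx=8,fy=8,interpolation=cv2.INTER_CUBIC))
    for b in blobs(i,(50,120,60),(75,255,255),10): 
        if abs(b[0][0]-x)<60 and abs(b[0][1]-y)<30: print(n,"green",b[0],b[1],ray(c2,b[0],.05).round(4))
E
```

```text
tip 0.0726
teal [215.3 213.3] [192, 191, 47, 46, 1504] [ 0.5572 -0.0435  0.0745]
yel [295.6 191.8] [270, 171, 54, 50, 860] [ 0.6369 -0.0215  0.072 ]
scene green [365.4 155.2] [361, 151, 10, 9, 72] [0.5591 0.329  0.05  ]
side green [286.8 128.9] [284, 127, 6, 5, 21] [0.6879 0.3946 0.05  ]
side green [253.9 140.3] [251, 138, 7, 5, 28] [0.5596 0.3221 0.05  ]
```

View pics/rk.png

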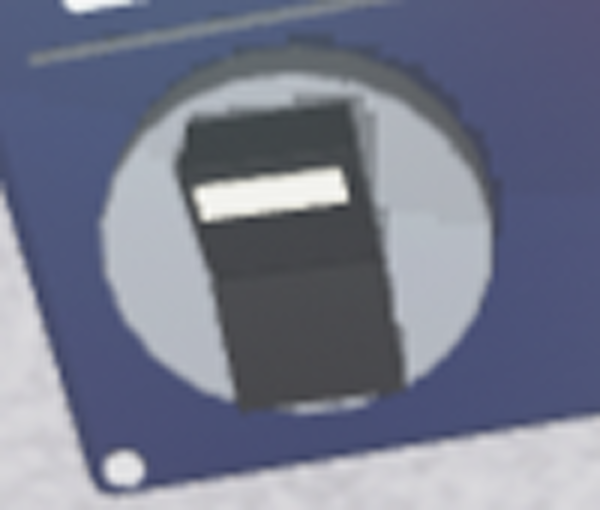

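View pics/p_scene.png

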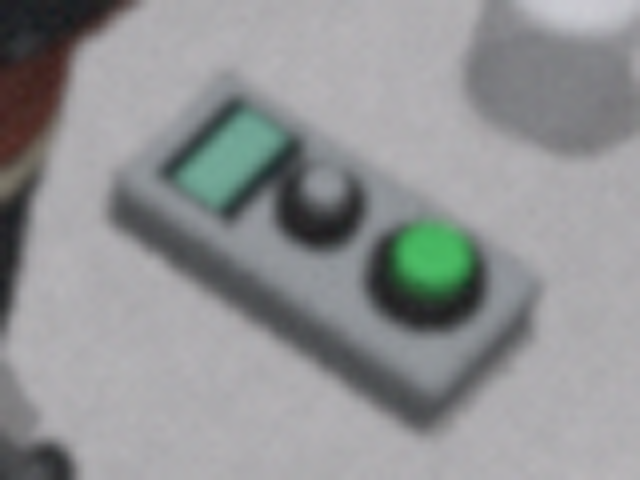

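View pics/p_side.png

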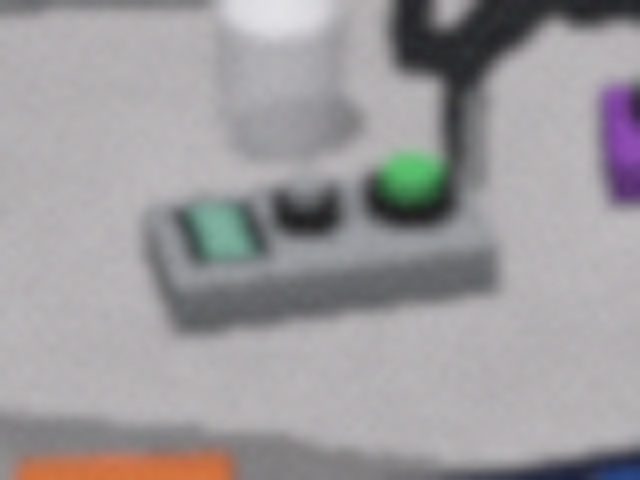

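The crops confirm both targets. The rocker's ON half, with the white bar at (230,272), points towards panel +y (the latch side) and slopes up. The grey pendant has its green button at scene (365,155) and side (254,140). Now exact positions.

```bash
cat > m.py <<'E'
from plant import robot
from h import *
w=cv2.imread("pics/wrist0.png");c=robot.get_calibration("wrist")
P={}
for nm,lo,hi,z in [("latch",(80,80,120),(98,255,255),.0745),("stop",(0,190,60),(4,255,255),.072),("stop2",(170,150,60),(180,255,255),.072),("blue",(106,215,90),(114,255,255),.072),("yel",(18,200,120),(32,255,255),.072)]:
    for b in blobs(w,lo,hi,250):
        p=ray(c,b[0],z); print(nm,b[0],b[1],p.round(4)); P.setdefault(nm,p)
# white bar contour on rocker
r=w[262:285,210:255]; b=blobs(r,(0,0,190),(180,60,255),20)
for q in b: print("bar",q[0]+[210,262],q[1])
piv=ray(c,(234.5,285),.068);bar=ray(c,(230,272.3),.0765)
print("pivot",piv.round(4),"bar",bar.round(4),"d",np.linalg.norm((bar-piv)[:2]),np.degrees(np.arctan2(*(bar-piv)[[1,0]])))
# latch square corners
m=max(blobs(w,(80,80,120),(98,255,255),300),key=lambda b:b[1][4])[2]
box=cv2.boxPoints(cv2.minAreaRect(cv2.findContours(m.astype('uint8'),0,2)[0][0]))
g=np.array([ray(c,p,.0745) for p in box]); e=np.diff(g,axis=0); print("edges",np.linalg.norm(e,axis=1),np.degrees(np.arctan2(e[:,1],e[:,0])))
# screws in panel corners
for u in [(136.5,88.5),(322.5,48),(206,318)]: print("corner",ray(c,u,.05).round(4))
# pendant
for n,uvs in {"scene":[(365.4,155.2),(352.5,146)],"side":[(253.9,140.3),(243,140)]}.items():
    c2=robot.get_calibration(n); print(n,[ray(c2,u,z).round(4) for u,z in zip(uvs,(.0515,.05))])
c1,c2=robot.get_calibration("scene"),robot.get_calibration("side")
def PM(c): return K(c)@np.c_[cv2.Rodrigues(c["rvec"])[0],c["tvec"]]
X=cv2.triangulatePoints(PM(c1),PM(c2),np.array([[365.4],[155.2]]),np.array([[253.9],[140.3]]));print("tri green",(X[:3]/X[3]).ravel())
print("bottle",ray(c1,(380,137),.0)[:2],"side",ray(c2,(238,137),0)[:2])
E
python3 m.py
```

```text
latch [215.3 213.3] [192, 191, 47, 46, 1504] [ 0.5572 -0.0435  0.0745]
bar [212.3 275.3] [0, 0, 8, 23, 115]
bar [229.8 271.9] [8, 6, 25, 9, 132]
bar [252.  279.5] [40, 13, 5, 10, 50]
pivot [ 0.5741 -0.131   0.068 ] bar [ 0.5704 -0.1096  0.0765] d 0.021658187568677833 99.8514253886992
edges [0.04161462 0.04264005 0.04332819] [  11.94288708  -80.49866156 -167.56484791]
corner [0.4829 0.0753 0.05  ]
corner [0.6593 0.1115 0.05  ]
corner [ 0.5372 -0.1897  0.05  ]
scene [array([0.5597, 0.328 , 0.0515]), array([0.5121, 0.3229, 0.05  ])]
side [array([0.5594, 0.3196, 0.0515]), array([0.521 , 0.3271, 0.05  ])]
tri green [0.55907882 0.33043167 0.04622943]
bottle [0.51779838 0.44901806] side [0.50767706 0.43430419]
```

The panel yaw is 11.6° from the corners, which are 180 mm apart. The pivot measured directly (0.574,-0.131) agrees with the layout (0.5737,-0.1309). The latch comes out at (0.557,-0.0435) directly and (0.5566,-0.0476) from the layout, so I take the middle. The two green-button views differ by 8 mm in y, so I'll look again with the wrist camera before pressing it. Latch first.

```bash
cat > press.py <<'E'
from plant import robot
import numpy as np
T=robot.tip_reach
def press(x,y,yaw,ztop,zend,guard,vel=.03):
    R=[180,0,yaw]
    robot.move_pose([x,y,ztop+T+.05],R)
    robot.line_to([x,y,ztop+T+.008],vel=.1); robot.pause(.2)
    f0=np.array(robot.observe()["ft_force"])
    h=robot.line_to([x,y,zend+T],vel=vel,guard=guard)
    o=robot.observe(); print("guard",h,"tip",(np.array(o["tool_pos"])-[0,0,T]).round(4),"dF",(o["ft_force"]-f0).round(1),"t",o["time"])
    return h
E
python3 - <<'E'
from press import *
import cv2
robot.set_gripper(0)
press(.557,-.0455,101.6,.076,.0615,20)
o=robot.observe();p=o["tool_pos"];
robot.line_to([p[0],p[1],.076+T+.05],vel=.15)
press(.570,-.1114,101.6,.078,.0655,20)
p=robot.observe()["tool_pos"];robot.line_to([p[0],p[1],.27],vel=.2)
robot.move_pose([.58,-.03,.30],[180,0,90])
cv2.imwrite("pics/w1.png",robot.grab_frame("wrist")); print(robot.get_calibration("wrist"),robot.observe()["time"])
E
```

```text
guard True tip [ 0.5573 -0.0456  0.064 ] dF [-1.6 -0.1  7.2] t 2.9083
guard True tip [ 0.5703 -0.111   0.068 ] dF [-2.6  0.6  8.4] t 5.2333
{'vertical_fov': 61.716406282124666, 'cx': 258.18522535201373, 'cy': 188.01926571491728, 'rvec': array([-2.83539056, -0.0052131 ,  0.00337648]), 'tvec': array([-0.57910652, -0.0679262 ,  0.36618698])} 6.525
```

View pics/w1.png

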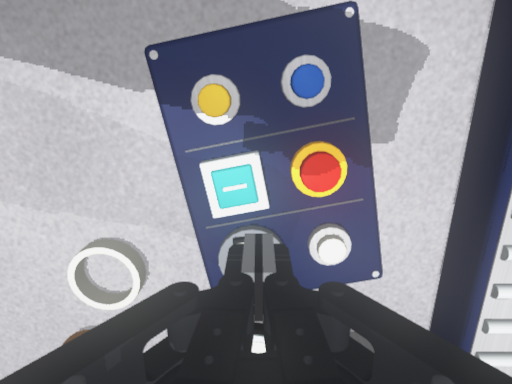

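In w1 the latch (234,187) now sits low in its collar, while the fingers hide the rocker. The stops came at tip z 0.0640 and 0.0680, exactly the "fully down" and "fully on" heights. I'll check the rocker from a clear spot.

```bash
python3 - <<'E'
from plant import robot
import cv2,numpy as np
robot.move_pose([.585,-.17,.25],[180,0,90])
i=robot.grab_frame("wrist");print(robot.observe()["time"])
s=robot.grab_frame("side")
cv2.imwrite("pics/w2.png",np.hstack([i,cv2.resize(s[165:255,225:330],(288,384*288//288),interpolation=cv2.INTER_CUBIC)]))
E
```

```text
7.2167
```

View pics/w2.png

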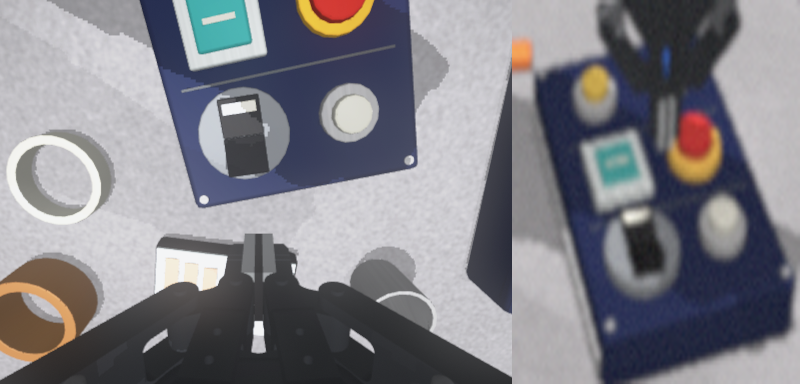

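The rocker has flipped: its ON half with the bar at (239,108) now lies level and the other half slopes up. There is time to spare, so I'll re-seat both, latch then rocker, with a firmer slow push to confirm they're on their stops. Then I'll look at the pendant.

```bash
python3 - <<'E'
from press import *
import cv2
press(.557,-.0455,101.6,.068,.0615,35,.015)
p=robot.observe()["tool_pos"];robot.line_to([p[0],p[1],.176],vel=.15)
press(.570,-.1114,101.6,.071,.0655,35,.015)
p=robot.observe()["tool_pos"];robot.line_to([p[0],p[1],.26],vel=.2)
robot.move_pose([.55,.20,.28],[180,0,90]); robot.pause(.1)
c=robot.get_calibration("wrist");i=robot.grab_frame("wrist");cv2.imwrite("pics/w3.png",i)
import pickle;pickle.dump(c,open("c3.pkl","wb"))
from h import *
for lo,hi,z in [((50,100,60),(75,255,255),.052)]:
    for b in blobs(i,lo,hi,100): print(b[0],b[1],ray(c,b[0],z).round(4))
print(robot.observe()["time"])
E
```

```text
guard False tip [ 0.5571 -0.0455  0.0638] dF [-10.2   2.6  20.6] t 9.7667
guard False tip [ 0.57   -0.1113  0.0679] dF [-9.9  3.  20.4] t 12.4
[269.   17.3] [253, 0, 33, 37, 962] [0.5595 0.3309 0.052 ]
14.5
```

View pics/w3.png

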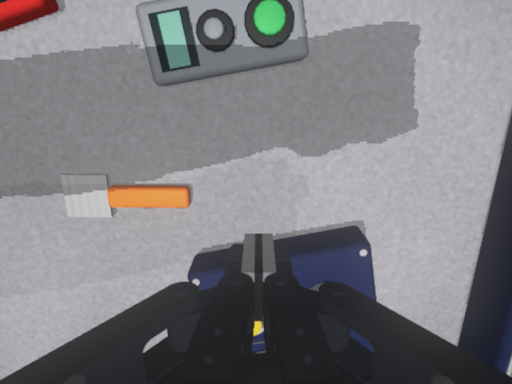

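Both held against their stops under 20 N (z 0.0638 and 0.0679). In w3 the grey pendant's green button at (269,17) gives (0.5595,0.331), which agrees with the scene view (0.560,0.328) and the triangulation (0.559,0.330). I'll press it at (0.5595,0.3295).

```bash
python3 - <<'E'
from press import *
import cv2
press(.5595,.3295,99,.052,.0435,16,.02)
robot.pause(.2);print(robot.observe()["tool_pos"][2]-T,robot.observe()["ft_force"])
p=robot.observe()["tool_pos"];robot.line_to([p[0],p[1],.22],vel=.12)
robot.move_pose([.55,.26,.28],[180,0,90]); robot.pause(.1)
c=robot.get_calibration("wrist");i=robot.grab_frame("wrist");s=robot.grab_frame("scene")
cv2.imwrite("pics/w4.png",i);cv2.imwrite("pics/s4.png",s)
from h import *
for b in blobs(i,(50,100,60),(75,255,255),100): print(b[0],b[1],ray(c,b[0],.052).round(4))
for b in blobs(s,(50,120,60),(75,255,255),10): print("scene",b[0])
print(robot.observe()["time"])
E
```

```text
guard True tip [0.5596 0.3296 0.0461] dF [-1.1 -1.4  6.8] t 16.6833
0.04607197960016751 [-1.9000106  -0.76825466  7.62059749]
[425.6   9.2] [408, 0, 38, 23, 687] [0.6865 0.3984 0.052 ]
[270.   93.4] [255, 78, 31, 32, 770] [0.5597 0.3317 0.052 ]
scene [332.3  84.8]
scene [365.4 155.2]
scene [415.9 171.8]
18.5417
```

View pics/w4.png

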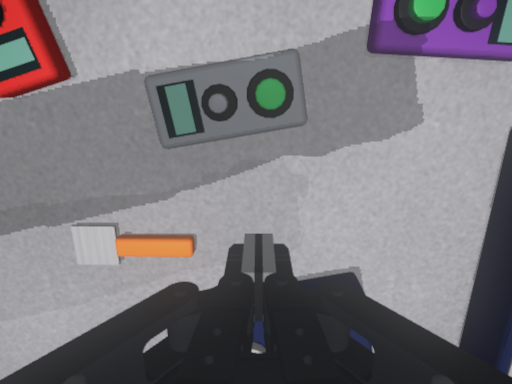

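View pics/s4.png

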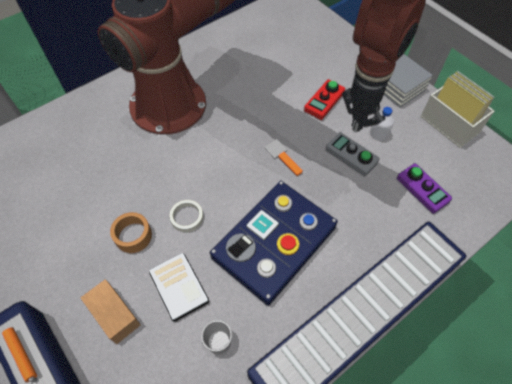

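The button bottomed at z 0.0461 (52 − 6 = 46 mm) with about 7 N on it, above the 5 N needed. In the scene view it is again at (365.4,155.2), pixel-identical to the start, so the pendant hasn't moved. Nothing else has shifted and the arm is clear, so I'm handing in.

```bash
python3 - <<'E'
from plant import robot
robot.job_done(); print(robot.observe()["time"])
E
```

```text
the job is handed in; nothing more can be done
the job is handed in; nothing more can be done
```

I pressed the latch fully down, then the rocker fully on, then the green start button, and handed the job in at about 18.5 s.

- **Latch:** fully down. The tip stopped at z 0.0638 m under about 20 N, against 0.064 m expected.
- **Rocker:** fully on. The tip stopped at z 0.0679 m, against 0.068 m expected, and the picture shows the white-barred half lying level.
- **Repeat push:** I pushed the latch and then the rocker a second time, firmer, to be sure they were seated. This came before the start button.
- **Start button:** pressed once. The tip reached z 0.0461 m at about 7 N, against 0.046 m expected. I then lifted clear and it appeared sprung back, though its height was judged only from the pictures.
- **Pendant and surroundings:** the green button is at the same scene pixel as at the start, (365.4, 155.2). I saw nothing else moved, and went near no other button.

Two measurements disagreed. The two latch estimates differed by 4 mm, so I used their middle. The side view put the green button about 8 mm off in y from the scene view, so I used the wrist close-up, which agreed with the scene view.

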